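# Shut the weeping cask tap

## Task

The wooden tap of the little cask has worked loose and stands open. First set the drip pan upright on the table with its cup centred under the mouth of the spout and let go of it; then shut the tap by turning its key clockwise while pressing it down into its taper, until the handle lies squarely across the spout and the collar is fully down on the tap, and leave it holding there by itself. Do not knock or shift the other things on the table.

Things in the scene. Friction and masses are not known exactly. Their poses are not given: they have to be found in the camera images.
- pan: loose steel drip pan, 0.12 to 0.2 kg: a round open cup, 84 mm across the rim, 72 mm across the base, 45 mm high, with one straight level handle. Origin at the centre of the cup's underside, z up; the handle runs along its own -x to 155 mm from the origin, 16 mm wide (y), 8 mm thick, its mid-height 38 mm above the table
- pan_grip (a point): point in the pan's handle, 110 mm from the cup's centre, 38 mm above the cup's underside; grasp the handle's 16 mm width here from above
- spout (a point): centre of the mouth of the tap's spout, a wooden tube 24 mm thick that opens downward 85 mm above the table (40 mm above the rim of the standing pan). Its x axis points level from the spout to the cask, z up. From it a level wooden tube, 28 mm thick, 118 mm above the table, runs 140 mm along this x to the cask's head
- key_grip (a point): middle of the key's handle, on the key's vertical axis, 55 mm behind the spout along the spout's x; turns and sinks with the key. The handle is a level wooden bar 90 mm long (this point's y), 16 mm wide (x), 30 mm high (z), centred here, 225 mm above the table when loose, 217 mm when home. 52 mm below this point is the top of the collar, a disc 50 mm across and 10 mm thick
- key (a joint): angle of the key (rad), seen from above: 0 = shut, the handle bar square across the spout tube; positive = counter-clockwise from there (open), so shutting is a clockwise turn. Starts 0.9 to 1.3 open; turns on past 0 to -0.6: no stop or click at shut. Turning it takes about 0.3 N m
- plunge (a joint): how far the key has sunk into its taper (m): 0 = loose, collar 8 mm above the tap; 0.008 = home, collar down on the tap. Starts 0 to 0.002; stays where it is left. Pushed straight down it sticks (20 N hardly moves it, getting home would take over 30 N), but while it is being turned, either way, 15 to 20 N downward sinks it home within about 1 rad; turning without pressing does not sink it
- tap_top (a point): centre of the top of the tap's upright barrel, 44 mm in diameter, 155 mm above the table, on the key's axis; fixed, axes as the spout's. The cask (oak, steel hoops, lying on a cradle, fixed) begins 85 mm behind it along x: 190 mm in diameter, 260 mm long, top 220 mm above the table
- jar: amber preserve jar, 80 mm across, 115 mm high, standing; bystander
- bottle1: standing green wine bottle, 74 mm across, 300 mm high; bystander
- bottle2: standing amber wine bottle, 74 mm across, 300 mm high; bystander
- tumbler: empty glass tumbler, 68 mm across, 90 mm high; bystander
- can: plain aluminium drink can, 66 mm across, 115 mm high; bystander
- mallet: wooden hammer, 240 mm long, lying on the table; bystander
- funnel: white plastic funnel standing mouth down, 96 mm across, 110 mm high; bystander
Mind the look-alikes: they are no part of the job. Of the things that look like the pan, the middle-sized one is meant.

How it is judged:
By the outcome, as a careful person would: the job done as asked, in the order asked, and still so for the second after the job is handed in, with the robot touching nothing.
It also fails if it takes over 64 s, if anything falls off the work surface, if the arm or the gripper's body presses on something with over 40 N, if the wrist force passes 120 N, or if a joint passes its speed limit or range.

## Robot

A 6-joint arm with a two-finger parallel gripper is mounted at the origin on the work surface. World frame = base frame: x ahead of the robot, y to its left, z up, the work surface at z = 0. Lengths are in m, angles in degrees, forces in N, time in s.
With the tool pointing down it reaches from about 0.4 to 0.825 m from the base axis. Payload 7 kg.
Tool frame: the origin (TCP) lies between the finger pads; the fingertips stand 19 mm ahead of it and the grasp point (between the pads) is the TCP (r.finger_overhang is the distance from the TCP to the fingertips, in m); z points along the fingers, y is the direction in which the jaws open and shut (so a half turn about z gives the same grasp; the last joint's range is limited). The gripper opens to 88 mm and grips with 3 to 60 N. Pads are 19 mm wide; open, the fingers measure 130 mm over their backs; the gripper's body (78 mm by 193 mm) begins 47 mm behind the grasp point.
Start: joints at [-57.577, 20.546, 0.682, 0, -70.136, -16.507], TCP at [0.185, -0.649, 0.246] pointing down, gripper open.
Joint ranges: [-176.03, 176.03], [-82.01, 121.73], [-58.28, 71.71], [-173.87, 95.51], [-174.79, -0.11], [-173.66, 173.66]. Speed limits (degrees/s): [136.94, 136.94, 172.46, 180, 180, 180].

## Interface

Orientations are given as [roll, pitch, yaw] about the fixed x, y, z axes, in that order (R = Rz(yaw) Ry(pitch) Rx(roll)).
In Python, from plant import r, optics gives the robot as it stands. The module is installed in compiled form; this text tells all that it offers.
- The arm moves only by the tool step_arm, never from a script. Its argument "increments" is a list of rows, each an object of numbers: "tx", "ty", "tz": the shift along the world's x, y, z in mm; "ax", "ay", "az": the turn, a rotation vector about the world's x, y, z in degrees; "claw": the gripper command: -1 is shut, 1 is fully open, values between are in proportion. In form: [{"tx": .., "ty": .., "tz": .., "ax": .., "ay": .., "az": .., "claw": ..}, ...]. A call has 1 to 12 rows; each row shifts and turns the commanded pose from where the row before left it; what a row does not reach is not made up. A row lasts 1/10 s, in which the tool goes at most 50 mm and 8.59 degrees, less where a joint would pass 70% of its speed; a pose out of reach is approached as far as the arm can. A call with a gripper value outside its range is refused whole. The fingers move at their own pace and stop on an object; "newtons" is the grip in N (left out, the last holds). Time passes only in rows, so rows that do not move let the fingers close. It gives the time, the measured TCP pose, the force and the opening at its end, in the units of the state.
- r.get_state(): the state, without advancing time (a new reading comes with each control period).
- optics.capture(name): name is "scene" or "top" or "wrist"; returns a dict with "image" (400x640x3 uint8, blue, green, red), "depth" (400x640 float32, m along the optical axis (not along the pixel's ray), 0 where there is no reading), "fx", "fy", "cx", "cy" (pixels), "distortion" ([k1, k2, p1, p2, k3] as OpenCV has them; the pictures are not rectified), "R" (3x3) and "t" (3): a world point X has camera coordinates R X + t. Camera axes: x right, y down, z forward; pixel columns grow to the right and rows downward; lengths in m; the calibration is good to about 2 mm. A picture is of the moment at which its call begins.
- r.close_job(): hands the job in, once; it reports no verdict.
The state is a dict: "time_s": time; "joints": joint angles; "qd": joint speeds; "joint_torque": joint torques, N m; "tcp_pos": TCP position; "eef_rot": TCP orientation; "contact_force": force on the tool from outside, world axes, zero at the start; "moment": the same for the moment, N m; "gripper_width": finger opening in m.
Only numpy, scipy, OpenCV 4.12 (cv2) and the standard library are available. Lean on these libraries where they do the work, as an engineer would, in place of code of your own. Each camera call takes 0.05 s, during which the arm holds its last target. There are 200 camera calls.

## Working session

There is one attempt and no reset: what is moved stays moved. The work goes in short steps, Python scripts to look and compute and a tool call to move; the robot and the scene stay as the last step left them, time stands still between calls to the robot, and variables do not carry over. Pictures are saved under pics/ and viewed, about 8 in all and at most 12, crops included, and the job is handed in when it is done.

Besides the shell and the picture viewer there is one more tool, called after "Call:" as name(argument=value, ...) on one line, values as JSON. step_arm: Moves the arm, as the interface text tells. Its arguments: {"type":"object","properties":{"increments":{"type":"array","items":{"type":"object","properties":{"tx":{"type":"number"},"ty":{"type":"number"},"tz":{"type":"number"},"ax":{"type":"number"},"ay":{"type":"number"},"az":{"type":"number"},"claw":{"type":"number"}}}},"newtons":{"type":"number"}},"required":["increments"]}

```bash
mkdir -p pics; cat > h.py <<'E'
import numpy as np, cv2
from plant import r, optics
def cap(n):
    d=optics.capture(n); d['K']=np.array([[d['fx'],0,d['cx']],[0,d['fy'],d['cy']],[0,0,1.]]); d['D']=np.array(d['distortion'],float)
    d['R']=np.array(d['R']);d['t']=np.array(d['t']); return d
def ray(d,uv):
    p=cv2.undistortPoints(np.array(uv,float).reshape(-1,1,2),d['K'],d['D']).reshape(-1,2)
    return np.c_[p,np.ones(len(p))]
def onz(d,uv,z):
    v=ray(d,uv)@d['R']; c=-d['R'].T@d['t']; return c+v*((z-c[2])/v[:,2])[:,None]
def cloud(d):
    g=np.stack(np.meshgrid(np.arange(640),np.arange(400)),-1).reshape(-1,2)
    P=(ray(d,g)*d['depth'].reshape(-1,1)-d['t'])@d['R']; P[d['depth'].ravel()==0]=np.nan
    return P.reshape(400,640,3)
E
python3 - <<'E'
from h import *
for n in ['scene','top']:
    d=cap(n); cv2.imwrite(f'pics/{n}0.png',d['image']); np.savez(f'{n}0.npz',**d); print(n,-d['R'].T@d['t'],d['R'][2],d['D'],d['fx'])
print(r.get_state())
E
```

```text
scene [1.29125832 0.26178474 1.26293594] [-0.60222792 -0.18480458 -0.77663943] [-0.08348765  0.          0.          0.          0.        ] 387.61617651501507
top [ 0.36840599 -0.01594884  1.55248243] [ 0.06074636  0.0205677  -0.99794131] [0.00447562 0.         0.         0.         0.        ] 366.83725072741333
{'time_s': 0.1, 'joints': array([-5.75769067e+01,  2.05866276e+01,  6.38179684e-01, -1.62922288e-02,
       -7.01380654e+01, -1.65059399e+01]), 'qd': array([-2.20814821e-05, -7.77660890e-02,  1.06836401e-01,  1.07514216e-01,
       -6.90796006e-02,  7.08195673e-02]), 'joint_torque': array([-1.47923969e-03, -5.84165239e+01,  2.93748808e+01,  7.01557472e+00,
        1.00962940e-02, -5.47640457e-05]), 'tcp_pos': array([ 0.18495168, -0.64872295,  0.24472245]), 'eef_rot': array([ 1.79912700e+02, -9.89632702e-03, -1.64088386e+02]), 'contact_force': array([ 0.03557781, -0.18268804, -0.96224766]), 'moment': array([ 0.04843879, -0.00768284, -0.06207502]), 'gripper_width': 0.08753668598928842}
```

View pics/scene0.png

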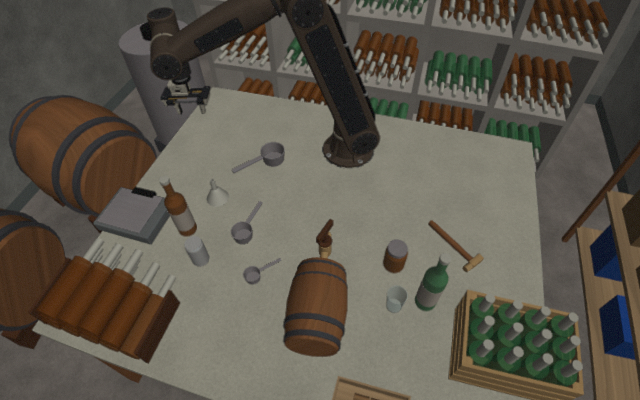

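View pics/top0.png

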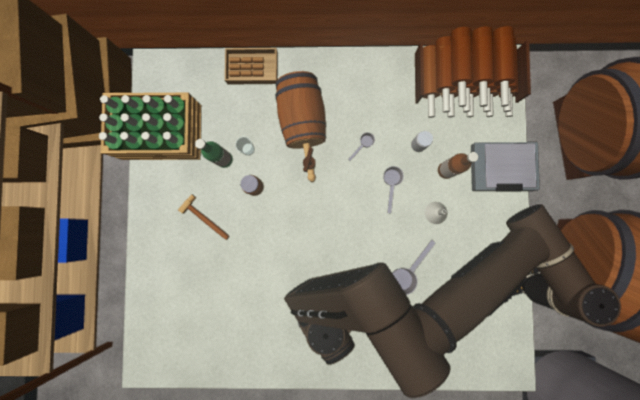

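The top view shows three pans: small (367,140), middle (393,176) with its handle pointing down the image to (390,212), and large (403,280). The tap is at about (309,160), with the spout near (311,177). The scene view agrees, with the middle pan at (242,233). Next I'll measure these.

```bash
python3 - <<'E'
from h import *
d=dict(np.load('top0.npz'));im=d['image'];P=cloud(d)
print('objs',[ (n,np.round(onz(d,[p],z)[0],3)) for n,p,z in [('small',(367,140),.03),('mid',(393,176),.045),('hend',(390,212),.04),('big',(403,280),.05),('jar',(251,184),.115),('can',(423,140),.115),('funnel',(436,212),.1),('b2top',(473,157),.3),('b1top',(201,145),.3),('tumbler',(246,146),.09),('mallethead',(187,204),.02),('mallettail',(227,237),.02)]])
def reg(x0,x1,y0,y1,zmin,zmax):
    m=(P[...,2]>zmin)&(P[...,2]<zmax); k=np.zeros_like(m);k[y0:y1,x0:x1]=1; return m&k
m=reg(375,412,160,220,.02,.07); q=P[m]
print(m.sum(),q.min(0),q.max(0))
cup=q[q[:,0]>q[:,0].max()-.09]; han=q[q[:,0]<q[:,0].max()-.095]
print('cup',(cup.min(0)+cup.max(0))/2,np.ptp(cup,0),'han',han.mean(0),np.ptp(han,0))
m=reg(295,325,135,190,.08,.3);q=P[m]
for z0,z1 in [(.09,.14),(.14,.2),(.2,.26)]:
    s=q[(q[:,2]>z0)&(q[:,2]<z1)]
    if len(s): print(z0,len(s),s.min(0),s.max(0),s.mean(0))
# barrel
m=reg(270,330,65,150,.12,.3);q=P[m]
c,ev=np.linalg.eigh(np.cov(q[:,:2].T));print('cask',q.mean(0),ev[:,1],q[:,2].max())
a=cv2.resize(im[120:230,290:450],(800,550),interpolation=cv2.INTER_CUBIC)
cv2.imwrite('pics/topcrop.png',a)
E
```

```text
objs [('small', array([ 0.733, -0.172,  0.03 ])), ('mid', array([ 0.578, -0.276,  0.045])), ('hend', array([ 0.43 , -0.263,  0.04 ])), ('big', array([ 0.155, -0.311,  0.05 ])), ('jar', array([0.538, 0.296, 0.115])), ('can', array([ 0.711, -0.384,  0.115])), ('funnel', array([ 0.428, -0.434,  0.1  ])), ('b2top', array([ 0.607, -0.505,  0.3  ])), ('b1top', array([0.653, 0.432, 0.3  ])), ('tumbler', array([0.696, 0.323, 0.09 ])), ('mallethead', array([0.465, 0.586, 0.02 ])), ('mallettail', array([0.327, 0.414, 0.02 ]))]
208 [ 0.43010952 -0.31866156  0.02018234] [ 0.62058616 -0.2392108   0.05110001]
cup [ 0.57675948 -0.27893618  0.03564117] [0.08765335 0.07945076 0.03091767] han [ 0.47794898 -0.26503427  0.04198792] [0.09513527 0.02219311 0.01688251]
0.09 221 [0.54950335 0.00644887 0.09089655] [0.71158133 0.12297653 0.13982619] [0.64219141 0.06251356 0.12549455]
0.14 237 [0.56184915 0.00614092 0.14063973] [0.72250487 0.11951229 0.19988134] [0.67617443 0.06077648 0.1726472 ]
0.2 183 [0.57258949 0.0454875  0.20014507] [0.71197364 0.11383903 0.24557403] [0.6402923  0.06918228 0.22632562]
cask [0.81438509 0.09390189 0.1934593 ] [-0.98869802 -0.14992074] 0.24341200776464045
```

View pics/topcrop.png

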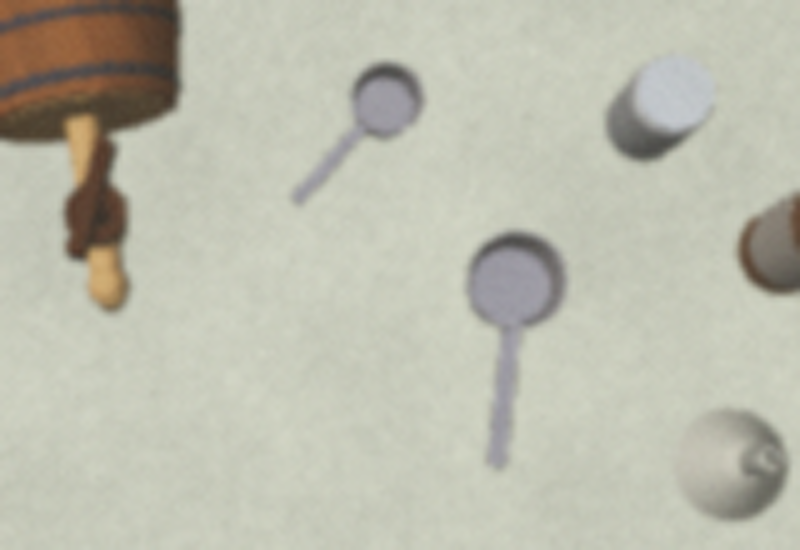

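Call:
step_arm(increments=[{"tx":27,"ty":37,"tz":8,"az":-2.4},{"tx":27,"ty":37,"tz":8,"az":-2.4},{"tx":27,"ty":37,"tz":8,"az":-2.4},{"tx":27,"ty":37,"tz":8,"az":-2.4},{"tx":27,"ty":37,"tz":8,"az":-2.4},{"tx":27,"ty":37,"tz":8,"az":-2.4},{"tx":27,"ty":37,"tz":8,"az":-2.4},{"tx":27,"ty":37,"tz":8,"az":-2.4},{"tx":27,"ty":37,"tz":8,"az":-2.4},{"tx":27,"ty":37,"tz":8,"az":-2.4,"claw":1},{},{}])

```text
$.increments[0]: bad value
```

```bash
python3 - <<'E'
from h import *
d=cap('wrist'); cv2.imwrite('pics/w1.png',d['image']); np.savez('w1.npz',**d); print(-d['R'].T@d['t'],d['R'],d['fx'],d['D'])
s=r.get_state();print(s['tcp_pos'],s['eef_rot'],s['contact_force'],s['time_s'])
E
```

```text
[ 0.11615067 -0.66908801  0.38427409] [[-0.27448073  0.96159168  0.00132932]
 [ 0.9275787   0.26440699  0.26398238]
 [ 0.25349178  0.07369113 -0.96452659]] 352.3108049125168 [-0.03190426  0.          0.          0.          0.        ]
[ 0.18500403 -0.64880894  0.24484825] [ 1.79928819e+02 -7.66048189e-03 -1.64086163e+02] [ 0.29734703  0.27828179 -0.19874318] 0.15
```

View pics/w1.png

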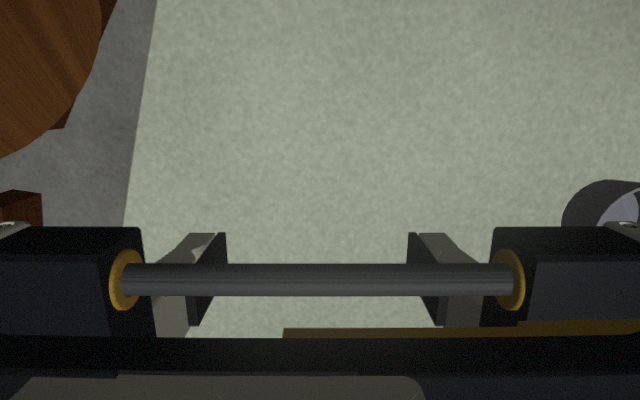

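Call:
step_arm(increments=[{"tx":19.5,"ty":43,"tz":13,"ax":0,"ay":0,"az":-1.5,"claw":1},{"tx":19.5,"ty":43,"tz":13,"ax":0,"ay":0,"az":-1.5,"claw":1},{"tx":19.5,"ty":43,"tz":13,"ax":0,"ay":0,"az":-1.5,"claw":1},{"tx":19.5,"ty":43,"tz":13,"ax":0,"ay":0,"az":-1.5,"claw":1},{"tx":19.5,"ty":43,"tz":13,"ax":0,"ay":0,"az":-1.5,"claw":1},{"tx":19.5,"ty":43,"tz":13,"ax":0,"ay":0,"az":-1.5,"claw":1},{"tx":19.5,"ty":43,"tz":13,"ax":0,"ay":0,"az":-1.5,"claw":1},{"tx":19.5,"ty":43,"tz":13,"ax":0,"ay":0,"az":-1.5,"claw":1},{"tx":19.5,"ty":43,"tz":13,"ax":0,"ay":0,"az":-1.5,"claw":1},{"tx":19.5,"ty":43,"tz":13,"ax":0,"ay":0,"az":-1.5,"claw":1},{"tx":19.5,"ty":43,"tz":13,"ax":0,"ay":0,"az":-1.5,"claw":1},{"tx":0,"ty":0,"tz":0,"ax":0,"ay":0,"az":0,"claw":1}])

```text
time_s: 1.35
tcp_pos: [0.4018, -0.1721, 0.3902]
eef_rot: [180.0, 0.2, 179.7]
contact_force: [0.3, -0.6, 0.2]
gripper_width: 0.0879
```

```bash
python3 - <<'E'
from h import *
d=cap('wrist'); cv2.imwrite('pics/w2.png',d['image']); np.savez('w2.npz',**d)
s=r.get_state();print(s['tcp_pos'],s['eef_rot'],s['contact_force'],s['time_s'])
E
```

```text
[ 0.40075542 -0.17367046  0.38924161] [1.79983883e+02 9.14228914e-02 1.79720551e+02] [-0.00373372 -0.72314923 -0.19727543] 1.4
```

View pics/w2.png

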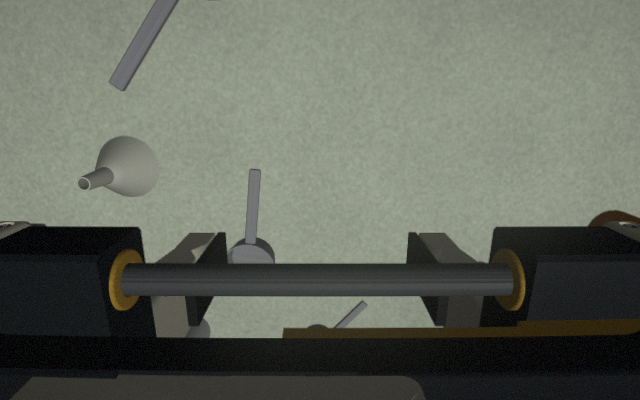

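The wrist camera looks toward the robot side. The middle pan's handle runs from (255,170) to (250,243), and its cup is partly hidden at about (250,252). I'll measure that handle, then view the tap from above.

```bash
python3 - <<'E'
from h import *
d=dict(np.load('w2.npz'));P=cloud(d)
sub=P[160:246,235:275]
m=np.zeros((400,640),bool); m[160:240,235:275]=True
m&=(P[...,2]>.025)&(P[...,2]<.06)
ys,xs=np.nonzero(m); print(len(ys),ys.min(),ys.max(),np.median(P[m],0))
im=d['image'].astype(int)
c=(im[...,0]-im[...,1]) # bluish metal
m2=np.zeros((400,640),np.uint8); m2[160:240,235:275]=(c[160:240,235:275]>c[100:150,180:240].mean()+8)
n,lab,st,ce=cv2.connectedComponentsWithStats(m2);i=1+st[1:,4].argmax();print(st[i],ce[i])
yy,xx=np.nonzero(lab==i)
q=onz(d,np.c_[xx,yy],.042)
w=q[(q[:,0]<q[:,0].min()+.09)]
mu=w.mean(0);u=np.linalg.svd(w[:,:2]-mu[:2])[2][0];u*=np.sign(u[0])
end=mu[:2]+u*((w[:,:2]-mu[:2])@u).min()
print('dir',u,np.degrees(np.arctan2(u[1],u[0])),'end',end,'width',np.ptp((w[:,:2]-mu[:2])@[-u[1],u[0]]),'grip',end+u*.045,'cup',end+u*.155)
E
```

```text
811 169 239 [ 0.47742172 -0.26577181  0.04224749]
[242 169  20  71 817] [252.50673195 204.36107711]
dir [ 0.99259729 -0.12145211] -6.975915181350676 end [ 0.42564425 -0.25962308] width 0.016464292618400475 grip [ 0.47031112 -0.26508842] cup [ 0.57949683 -0.27844816]
```

Call:
step_arm(increments=[{"tx":40,"ty":29,"tz":4,"ax":0,"ay":0,"az":0,"claw":1},{"tx":40,"ty":29,"tz":4,"ax":0,"ay":0,"az":0,"claw":1},{"tx":40,"ty":29,"tz":4,"ax":0,"ay":0,"az":0,"claw":1},{"tx":40,"ty":29,"tz":4,"ax":0,"ay":0,"az":0,"claw":1},{"tx":40,"ty":29,"tz":4,"ax":0,"ay":0,"az":0,"claw":1},{"tx":40,"ty":29,"tz":4,"ax":0,"ay":0,"az":0,"claw":1},{"tx":40,"ty":29,"tz":4,"ax":0,"ay":0,"az":0,"claw":1},{"tx":40,"ty":29,"tz":4,"ax":0,"ay":0,"az":0,"claw":1},{"tx":0,"ty":0,"tz":0,"ax":0,"ay":0,"az":0,"claw":1}])

```text
time_s: 2.3
tcp_pos: [0.7233, 0.0581, 0.414]
eef_rot: [-179.9, -0.4, 179.5]
contact_force: [1.1, -0.9, -0.8]
gripper_width: 0.0875
```

```bash
python3 - <<'E'
from h import *
d=cap('wrist'); cv2.imwrite('pics/w3.png',d['image']); np.savez('w3.npz',**d)
s=r.get_state();print(s['tcp_pos'],s['eef_rot'],s['contact_force'],s['time_s'])
E
```

```text
[0.72161551 0.05653119 0.41534121] [-179.90295561   -0.37874802  179.44140195] [ 0.04660417 -0.08956836 -0.75678899] 2.35
```

View pics/w3.png

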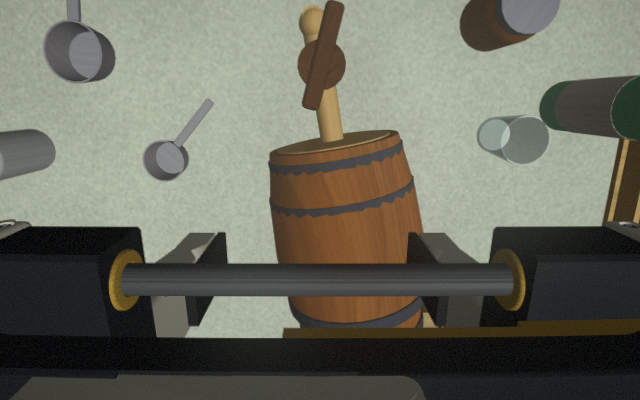

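The view from above shows the key bar from (336,3) to (313,108), the collar disc at (322,65), the tan tube reaching the cask at (331,140), and the spout's rounded end at (310,20).

```bash
python3 - <<'E'
from h import *
d=dict(np.load('w3.npz'));P=cloud(d);im=d['image']
roi=np.zeros((400,640),bool);roi[0:135,290:350]=1
Z=P[...,2]
def pca(q):
    mu=q.mean(0);u=np.linalg.svd(q-mu,full_matrices=False)[2][0];u*=np.sign(u[0]);return mu,u,np.degrees(np.arctan2(u[1],u[0]))
hm=roi&(Z>.215)&(Z<.27); print('handle n',hm.sum(),'z',np.median(Z[hm]))
for h in (.240,.239):
    yy,xx=np.nonzero(hm);q=onz(d,np.c_[xx,yy],h)[:,:2]
    (c,sz,a)=cv2.minAreaRect(q.astype(np.float32)*1000);print(h,'rect',c,sz,a,'pca',pca(q)[0],pca(q)[2])
cm=roi&(Z>.158)&(Z<.188); print('collar n',cm.sum(),'z',np.median(Z[cm]))
yy,xx=np.nonzero(cm);q=onz(d,np.c_[xx,yy],.173)[:,:2]
cc,rad=cv2.minEnclosingCircle(q.astype(np.float32)*1000);print('collar',cc,rad)
# tube: tan colour
hsv=cv2.cvtColor(im,cv2.COLOR_BGR2HSV);tan=roi&(hsv[...,2]>110)&(hsv[...,1]>70)&(hsv[...,0]<25)
yy,xx=np.nonzero(tan);print('tan',len(yy))
for lo,hi in [(0,45),(75,138)]:
    s=(yy>=lo)&(yy<=hi); q=onz(d,np.c_[xx[s],yy[s]],.125)[:,:2]; print(lo,s.sum(),q.min(0),q.max(0),pca(q))
rows=[]
for v in range(85,138,4):
    x=np.nonzero(tan[v])[0]
    if len(x): a=onz(d,[(x.min()-.5,v),(x.max()+.5,v)],.118);rows.append((v,x.min(),x.max(),*np.round(a[:,:2].ravel(),4)))
for v in range(8,40,4):
    x=np.nonzero(tan[v])[0]
    if len(x): a=onz(d,[(x.min()-.5,v),(x.max()+.5,v)],.118);rows.append((v,x.min(),x.max(),*np.round(a[:,:2].ravel(),4)))
print(*rows,sep='\n')
tips=roi&tan&(np.arange(400)[:,None]<40); q=P[tips];print('tip depth',np.nanmin(q,0),np.nanmax(q,0),np.nanmedian(q,0))
E
```

```text
handle n 2067 z 0.2392901948812044
0.24 rect (616.1896362304688, 62.81011199951172) (15.950190544128418, 88.55682373046875) 74.74310302734375 pca [0.61478035 0.06321675] -15.191937145035626
0.239 rect (616.0733642578125, 62.82444763183594) (16.00099754333496, 88.83877563476562) 74.74310302734375 pca [0.61465949 0.06323241] -15.191937145035627
collar n 884 z 0.17259824992162956
collar (615.8804931640625, 62.871829986572266) 24.694984436035156
tan 1433
0 563 [0.5478697  0.04191269] [0.58545668 0.06547834] (array([0.56458548, 0.05307024]), array([ 0.99793259, -0.06426934]), np.float64(-3.6849018701400995))
75 870 [0.63375433 0.06022701] [0.69051567 0.08777117] (array([0.66532218, 0.07334141]), array([0.99651546, 0.08340823]), np.float64(4.784497821849167))
(85, np.int64(335), np.int64(335), np.float64(0.6334), np.float64(0.0789), np.float64(0.6334), np.float64(0.08))
(89, np.int64(324), np.int64(335), np.float64(0.6379), np.float64(0.0658), np.float64(0.638), np.float64(0.0801))
(93, np.int64(323), np.int64(336), np.float64(0.6425), np.float64(0.0646), np.float64(0.6426), np.float64(0.0
[... 1491 characters left out ...]
64(0.065))
(20, np.int64(303), np.int64(321), np.float64(0.5618), np.float64(0.0422), np.float64(0.562), np.float64(0.0638))
(24, np.int64(303), np.int64(320), np.float64(0.566), np.float64(0.0421), np.float64(0.5662), np.float64(0.0627))
(28, np.int64(304), np.int64(319), np.float64(0.5703), np.float64(0.0432), np.float64(0.5705), np.float64(0.0615))
(32, np.int64(307), np.int64(318), np.float64(0.5746), np.float64(0.0466), np.float64(0.5748), np.float64(0.0603))
(36, np.int64(307), np.int64(317), np.float64(0.5789), np.float64(0.0465), np.float64(0.579), np.float64(0.0591))
tip depth [ 0.51721055  0.04028862 -0.00066965] [0.58471104 0.06536393 0.1412869 ] [0.566072   0.05325985 0.13576454]
```

Call:
step_arm(increments=[{"tx":-23,"ty":-29.2,"tz":-26.5,"ax":0,"ay":0,"az":-0.6,"claw":1},{"tx":-23,"ty":-29.2,"tz":-26.5,"ax":0,"ay":0,"az":-0.6,"claw":1},{"tx":-23,"ty":-29.2,"tz":-26.5,"ax":0,"ay":0,"az":-0.6,"claw":1},{"tx":-23,"ty":-29.2,"tz":-26.5,"ax":0,"ay":0,"az":-0.6,"claw":1},{"tx":-23,"ty":-29.2,"tz":-26.5,"ax":0,"ay":0,"az":-0.6,"claw":1},{"tx":-23,"ty":-29.2,"tz":-26.5,"ax":0,"ay":0,"az":-0.6,"claw":1},{"tx":-23,"ty":-29.2,"tz":-26.5,"ax":0,"ay":0,"az":-0.6,"claw":1},{"tx":-23,"ty":-29.2,"tz":-26.5,"ax":0,"ay":0,"az":-0.6,"claw":1},{"tx":-23,"ty":-29.2,"tz":-26.5,"ax":0,"ay":0,"az":-0.6,"claw":1},{"tx":-23,"ty":-29.2,"tz":-26.5,"ax":0,"ay":0,"az":-0.6,"claw":1},{"tx":-23,"ty":-29.2,"tz":-26.5,"ax":0,"ay":0,"az":-0.6,"claw":1},{"tx":0,"ty":0,"tz":0,"ax":0,"ay":0,"az":0,"claw":1}])

```text
time_s: 3.55
tcp_pos: [0.46, -0.2678, 0.1259]
eef_rot: [179.9, -0.4, 172.5]
contact_force: [-0.3, -0.4, 0.5]
gripper_width: 0.0875
```

```bash
python3 - <<'E'
from h import *
d=dict(np.load('w3.npz'));P=cloud(d);im=d['image']
roi=np.zeros((400,640),bool);roi[0:140,290:350]=1
# tube/spout rim-free: points within tube height, central y per x slice
m=roi&(P[...,2]>.119)&(P[...,2]<.145);q=P[m]
C=[]
for x0 in np.r_[np.arange(.55,.58,.005),np.arange(.645,.69,.005)]:
    s=q[abs(q[:,0]-x0)<.003]
    if len(s)>8: C.append((x0,(s[:,1].min()+s[:,1].max())/2,np.median(s[:,1]),np.ptp(s[:,1]),len(s)))
C=np.array(C);print(C.round(4))
# cask: per-slice mid at z>.19
roi=np.zeros((400,640),bool);roi[130:230,240:450]=1
q=P[roi&(P[...,2]>.16)&(P[...,2]<.24)]
C=[]
for x0 in np.arange(.71,.83,.01):
    s=q[abs(q[:,0]-x0)<.005]
    if len(s)>30:
        A=np.c_[2*s[:,1:],np.ones(len(s))];b=(s[:,1:]**2).sum(1);p=np.linalg.lstsq(A,b,rcond=None)[0];C.append((x0,p[0],p[1],len(s)))
C=np.array(C);print(C.round(4));f=np.polyfit(C[:,0],C[:,1],1);print(np.degrees(np.arctan(f[0])),np.polyval(f,.616))
s=r.get_state();print(s['tcp_pos'],s['eef_rot'],s['joints'])
E
```

```text
[[5.50e-01 5.39e-02 5.44e-02 1.42e-02 3.40e+01]
 [5.55e-01 5.32e-02 5.34e-02 2.43e-02 9.50e+01]
 [5.60e-01 5.20e-02 5.23e-02 2.67e-02 1.22e+02]
 [5.65e-01 5.14e-02 5.11e-02 2.56e-02 1.36e+02]
 [5.70e-01 5.06e-02 5.10e-02 2.48e-02 1.37e+02]
 [5.75e-01 5.06e-02 5.09e-02 2.26e-02 1.29e+02]
 [6.45e-01 7.27e-02 7.31e-02 1.79e-02 7.30e+01]
 [6.50e-01 7.21e-02 7.19e-02 1.91e-02 9.40e+01]
 [6.55e-01 7.22e-02 7.19e-02 2.15e-02 9.10e+01]
 [6.60e-01 7.16e-02 7.19e-02 2.52e-02 1.01e+02]
 [6.65e-01 7.04e-02 7.13e-02 2.75e-02 1.28e+02]
 [6.70e-01 7.17e-02 7.19e-02 2.77e-02 1.16e+02]
 [6.75e-01 7.29e-02 7.19e-02 2.79e-02 1.17e+02]
 [6.80e-01 7.29e-02 7.30e-02 2.79e-02 1.24e+02]
 [6.85e-01 7.41e-02 7.42e-02 2.80e-02 1.18e+02]]
[[7.100e-01 8.210e-02 1.312e-01 1.302e+03]
 [7.200e-01 8.160e-02 1.235e-01 1.316e+03]
 [7.300e-01 8.390e-02 1.236e-01 1.326e+03]
 [7.400e-01 8.580e-02 1.234e-01 1.376e+03]
 [7.500e-01 8.760e-02 1.239e-01 1.380e+03]
 [7.600e-01 8.820e-02 1.255e-01 1.374e+03]
 [7.700e-01 8.900e-02 1.235e-01 1.338e+03]
 [7.800e-01 9.060e-02 1.227e-01 9.320e+02]
 [7.900e-01 9.210e-02 1.224e-01 1.900e+02]]
7.618923251840016 0.06883639255685249
[ 0.46000381 -0.26782911  0.12590172] [179.93871696  -0.36729371 172.49007587] [-9.12583757e+00  1.38339601e+01 -2.61415645e+01 -6.60679163e-02
 -5.03933698e+01 -8.83420000e+01]
```

Call:
step_arm(increments=[{"tx":10,"ty":2.5,"tz":-16,"ax":0,"ay":0.4,"az":0.5,"claw":1},{"tx":0,"ty":0,"tz":-25,"ax":0,"ay":0,"az":0,"claw":1},{"tx":0,"ty":0,"tz":-25,"ax":0,"ay":0,"az":0,"claw":1},{"tx":0,"ty":0,"tz":-20,"ax":0,"ay":0,"az":0,"claw":1},{"tx":0,"ty":0,"tz":0,"ax":0,"ay":0,"az":0,"claw":1},{"tx":0,"ty":0,"tz":0,"ax":0,"ay":0,"az":0,"claw":1}])

```text
time_s: 4.15
tcp_pos: [0.4762, -0.2635, 0.0438]
eef_rot: [-179.9, -0.4, 173.3]
contact_force: [0.1, -0.1, 0.6]
gripper_width: 0.0872
```

```bash
python3 - <<'E'
from h import *
d=cap('wrist'); cv2.imwrite('pics/w4.png',d['image'])
s=r.get_state();print(s['tcp_pos'],s['eef_rot'],s['contact_force'],s['time_s'])
E
```

```text
[ 0.47687797 -0.26342943  0.04433562] [-179.92898142   -0.31216106  173.30436153] [ 0.29340994 -0.92622116  0.36477642] 4.2
```

View pics/w4.png

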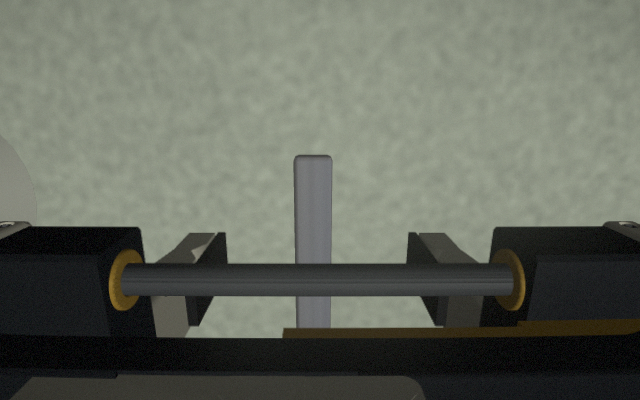

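The handle sits between the jaws, spanning columns 295–332 and ending at row 155, so I'll correct by a few mm and grip.

Call:
step_arm(increments=[{"tx":-6,"ty":0,"tz":-4,"ax":0,"ay":0,"az":0,"claw":1},{"tx":0,"ty":0,"tz":0,"ax":0,"ay":0,"az":0,"claw":-1},{"tx":0,"ty":0,"tz":0,"ax":0,"ay":0,"az":0,"claw":-1},{"tx":0,"ty":0,"tz":0,"ax":0,"ay":0,"az":0,"claw":-1},{"tx":0,"ty":0,"tz":0,"ax":0,"ay":0,"az":0,"claw":-1},{"tx":0,"ty":0,"tz":0,"ax":0,"ay":0,"az":0,"claw":-1},{"tx":0,"ty":0,"tz":0,"ax":0,"ay":0,"az":0,"claw":-1},{"tx":0,"ty":0,"tz":0,"ax":0,"ay":0,"az":0,"claw":-1},{"tx":0,"ty":0,"tz":0,"ax":0,"ay":0,"az":0,"claw":-1}], newtons=40)

```text
time_s: 5.1
tcp_pos: [0.4706, -0.2628, 0.039]
eef_rot: [-180.0, -0.4, 173.3]
contact_force: [-0.2, 0.3, 0.3]
gripper_width: 0.0293
```

```bash
cat > pan.py <<'E'
from h import *
from scipy.spatial.transform import Rotation as Ro
d=cap('wrist'); s=r.get_state();P=cloud(d);im=d['image'].astype(int)
z=s['tcp_pos'][2]
m=np.zeros((400,640),np.uint8);m[100:232,270:360]=(im[...,0]-im[...,1])[100:232,270:360]>(im[...,0]-im[...,1])[20:90,100:500].mean()+8
n,lab,st,ce=cv2.connectedComponentsWithStats(m);i=1+st[1:,4].argmax()
yy,xx=np.nonzero(lab==i);hz=np.nanmedian(P[lab==i],0)[2];q=onz(d,np.c_[xx,yy],hz)[:,:2]
mu=q.mean(0);u=np.linalg.svd(q-mu,full_matrices=False)[2][0];u*=np.sign(u[0])
end=mu+u*((q-mu)@u).min()
print('top z',hz,'yaw',np.degrees(np.arctan2(u[1],u[0])),'end',end,'cup',end+u*.155,'grip-to-cup',.155-(s['tcp_pos'][:2]-end)@u)
print(s['tcp_pos'],s['eef_rot'],s['contact_force'],s['gripper_width'],s['time_s'])
E
python3 pan.py
```

```text
top z 0.04223910942367664 yaw -6.995556601928289 end [ 0.42612971 -0.25992167] cup [ 0.57997583 -0.27879948] grip-to-cup 0.11050262759403498
[ 0.47060632 -0.26281077  0.03902293] [-179.95106188   -0.39956536  173.31595735] [ 0.21346227 -0.02191275  1.04395094] 0.025275823099824353 5.15
```

Call:
step_arm(increments=[{"tx":0,"ty":0,"tz":0,"ax":0,"ay":0,"az":0,"claw":-1},{"tx":0,"ty":0,"tz":0,"ax":0,"ay":0,"az":0,"claw":-1},{"tx":0,"ty":0,"tz":0,"ax":0,"ay":0,"az":0,"claw":-1},{"tx":0,"ty":0,"tz":0,"ax":0,"ay":0,"az":0,"claw":-1},{"tx":0,"ty":0,"tz":5,"ax":0,"ay":0,"az":0,"claw":-1},{"tx":0,"ty":0,"tz":7,"ax":0,"ay":0,"az":0,"claw":-1},{"tx":0,"ty":0,"tz":5,"ax":0,"ay":0,"az":0,"claw":-1},{"tx":0,"ty":0,"tz":0,"ax":0,"ay":0,"az":0,"claw":-1},{"tx":0,"ty":0,"tz":0,"ax":0,"ay":0,"az":0,"claw":-1}])

```text
time_s: 6.05
tcp_pos: [0.4707, -0.2628, 0.0564]
eef_rot: [-180.0, -0.4, 173.3]
contact_force: [-0.5, 0.4, -1.0]
gripper_width: 0.0154
```

```bash
python3 pan.py
```

```text
top z 0.05996048325302522 yaw -7.624974273963666 end [ 0.42630627 -0.25785122] cup [ 0.57993572 -0.27841793] grip-to-cup 0.11055491194477621
[ 0.47048839 -0.26277728  0.05611678] [-179.95389307   -0.39200584  173.31606707] [ 0.29338709 -0.31213023 -1.34968074] 0.015826405045214886 6.1
```

Call:
step_arm(increments=[{"tx":-0.6,"ty":10,"tz":0,"ax":0,"ay":0.2,"az":0.5,"claw":-1},{"tx":-1.2,"ty":20,"tz":0,"ax":0,"ay":0.2,"az":1,"claw":-1},{"tx":-1.8,"ty":30,"tz":0,"ax":0,"ay":0,"az":1.6,"claw":-1},{"tx":-1.8,"ty":30,"tz":0,"ax":0,"ay":0,"az":1.6,"claw":-1},{"tx":-1.8,"ty":30,"tz":0,"ax":0,"ay":0,"az":1.6,"claw":-1},{"tx":-1.8,"ty":30,"tz":0,"ax":0,"ay":0,"az":1.6,"claw":-1},{"tx":-1.8,"ty":30,"tz":0,"ax":0,"ay":0,"az":1.6,"claw":-1},{"tx":-1.8,"ty":30,"tz":0,"ax":0,"ay":0,"az":1.6,"claw":-1},{"tx":-1.8,"ty":30,"tz":0,"ax":0,"ay":0,"az":1.6,"claw":-1},{"tx":-1.8,"ty":30,"tz":0,"ax":0,"ay":0,"az":1.6,"claw":-1},{"tx":-1.2,"ty":20,"tz":0,"ax":0,"ay":0,"az":1,"claw":-1},{"tx":-0.6,"ty":10,"tz":0,"ax":0,"ay":0,"az":0.5,"claw":-1}])

```text
time_s: 7.3
tcp_pos: [0.4523, 0.039, 0.0561]
eef_rot: [-179.9, -0.8, -170.7]
contact_force: [0.9, 0.2, -1.1]
gripper_width: 0.0152
```

Call:
step_arm(increments=[{"tx":0,"ty":0,"tz":0,"ax":0,"ay":0,"az":0,"claw":-1},{"tx":0,"ty":0,"tz":0,"ax":0,"ay":0,"az":0,"claw":-1}])

```text
time_s: 7.5
tcp_pos: [0.4523, 0.0371, 0.0559]
eef_rot: [-179.9, -0.8, -170.9]
contact_force: [0.2, 0.1, -1.2]
gripper_width: 0.0151
```

```bash
python3 pan.py
```

```text
top z 0.059796257182698154 yaw 8.174291883801612 end [0.40807248 0.02983838] cup [0.5614977  0.05187702] grip-to-cup 0.11022170045405652
[0.45231698 0.03675418 0.05593504] [-179.90176773   -0.82356692 -170.90987675] [-1.10380341 -0.90906722 -0.85796249] 0.015159185184535308 7.55
```

Call:
step_arm(increments=[{"tx":0.5,"ty":0.3,"tz":-6,"ax":0,"ay":-0.4,"az":0,"claw":-1},{"tx":0,"ty":0,"tz":-5,"ax":0,"ay":0,"az":0,"claw":-1},{"tx":0,"ty":0,"tz":-4,"ax":0,"ay":0,"az":0,"claw":-1},{"tx":0,"ty":0,"tz":-2,"ax":0,"ay":0,"az":0,"claw":-1},{"tx":0,"ty":0,"tz":0,"ax":0,"ay":0,"az":0,"claw":-1},{"tx":0,"ty":0,"tz":0,"ax":0,"ay":0,"az":0,"claw":-1}])

```text
time_s: 8.15
tcp_pos: [0.4531, 0.0374, 0.0391]
eef_rot: [-179.8, -0.4, -170.9]
contact_force: [-0.3, -1.0, 0.1]
gripper_width: 0.015
```

```bash
python3 pan.py; python3 - <<'E'
from h import *
d=cap('scene');P=cloud(d);np.savez('scene1.npz',**d)
a=cv2.resize(d['image'][195:295,250:370],(720,600),interpolation=cv2.INTER_CUBIC);cv2.imwrite('pics/s1.png',a)
E
```

```text
top z 0.0423172334520636 yaw 8.134406525929105 end [0.40892557 0.03019519] cup [0.56236609 0.05212703] grip-to-cup 0.11010574476050942
[0.45323202 0.03749981 0.03916671] [-179.84984179   -0.38400274 -170.88895245] [ 0.07514131 -0.41412704 -0.27816396] 0.015090137419287285 8.2
```

View pics/s1.png

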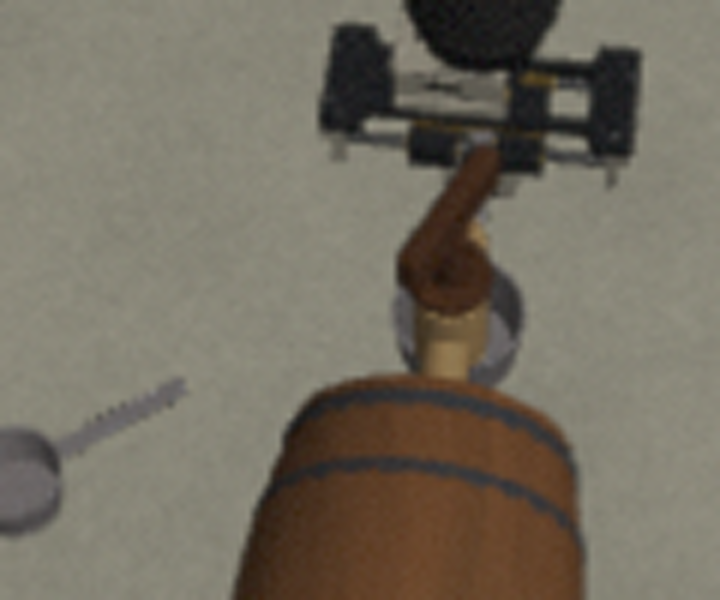

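The pan stands under the tap, with the cup rim visible around the spout at about (460,330) in the crop. Now I'll release and rise.

Call:
step_arm(increments=[{"tx":0,"ty":0,"tz":0,"ax":0,"ay":0,"az":0,"claw":0},{"tx":0,"ty":0,"tz":0,"ax":0,"ay":0,"az":0,"claw":0},{"tx":0,"ty":0,"tz":0,"ax":0,"ay":0,"az":0,"claw":0},{"tx":0,"ty":0,"tz":0,"ax":0,"ay":0,"az":0,"claw":0},{"tx":0,"ty":0,"tz":0,"ax":0,"ay":0,"az":0,"claw":0},{"tx":0,"ty":0,"tz":20,"ax":0,"ay":0,"az":0,"claw":1},{"tx":0,"ty":0,"tz":40,"ax":0,"ay":0,"az":0,"claw":1},{"tx":0,"ty":0,"tz":45,"ax":0,"ay":0,"az":0,"claw":1},{"tx":0,"ty":0,"tz":45,"ax":0,"ay":0,"az":0,"claw":1},{"tx":0,"ty":0,"tz":45,"ax":0,"ay":0,"az":0,"claw":1},{"tx":0,"ty":0,"tz":45,"ax":0,"ay":0,"az":0,"claw":1},{"tx":0,"ty":0,"tz":45,"ax":0,"ay":0,"az":0,"claw":1}])

```text
time_s: 9.45
tcp_pos: [0.4526, 0.0372, 0.3262]
eef_rot: [-179.9, -0.4, -170.9]
contact_force: [1.6, 0.6, -0.0]
gripper_width: 0.0871
```

Call:
step_arm(increments=[{"tx":25,"ty":2,"tz":40,"ax":0,"ay":0,"az":0,"claw":1},{"tx":40,"ty":4,"tz":10,"ax":0,"ay":0,"az":0,"claw":1},{"tx":45,"ty":4,"tz":0,"ax":0,"ay":0,"az":0,"claw":1},{"tx":45,"ty":4,"tz":0,"ax":0,"ay":0,"az":0,"claw":1},{"tx":45,"ty":6,"tz":0,"ax":0,"ay":0,"az":0,"claw":1},{"tx":0,"ty":0,"tz":0,"ax":0,"ay":0,"az":0,"claw":1},{"tx":0,"ty":0,"tz":0,"ax":0,"ay":0,"az":0,"claw":1}])

```text
time_s: 10.15
tcp_pos: [0.6538, 0.0575, 0.3717]
eef_rot: [-179.8, -0.6, -170.9]
contact_force: [0.2, -0.2, -0.2]
gripper_width: 0.0877
```

```bash
cat > tap.py <<'E'
from h import *
import sys
k=sys.argv[1]
d=cap('wrist'); cv2.imwrite(f'pics/{k}.png',d['image']); np.savez(f'{k}.npz',**d)
s=r.get_state();print(s['tcp_pos'],s['eef_rot'],s['contact_force'],s['gripper_width'],s['time_s'])
P=cloud(d);Z=P[...,2];near=(np.hypot(P[...,0]-.616,P[...,1]-.063)<.07)&(np.arange(400)[:,None]<222)
hm=near&(Z>.205)&(Z<.26);yy,xx=np.nonzero(hm);h=np.median(Z[hm]);q=onz(d,np.c_[xx,yy],h)[:,:2]
c,sz,a=cv2.minAreaRect(q.astype(np.float32)*1000);mu=q.mean(0);u=np.linalg.svd(q-mu,full_matrices=False)[2][0]
print('bar z',h,'n',len(q),'rect',c,sz,a,'pca yaw',np.degrees(np.arctan(u[1]/u[0])),mu)
im=d['image'].astype(int)
pm=(np.hypot(P[...,0]-.56,P[...,1]-.054)<.07)&(Z>.037)&(Z<.052)
if pm.sum()>30:
    q=P[pm&(P[...,0]>.515)][:,:2];f=np.c_[2*q,np.ones(len(q))];p=np.linalg.lstsq(f,(q**2).sum(1),rcond=None)[0];print('rim n',len(q),'centre',p[:2],'rad',np.sqrt(p[2]+p[0]**2+p[1]**2),q.min(0),q.max(0))
E
python3 tap.py w5
```

```text
[0.65307425 0.05739427 0.3730696 ] [-179.82205467   -0.50116615 -170.89969524] [-0.27932675 -0.0047341   0.08159982] 0.08802038201966722 10.2
bar z 0.2392014492649749 n 2571 rect (614.75048828125, 60.7801628112793) (21.472375869750977, 89.09954833984375) 73.44679260253906 pca yaw -14.915788438540407 [0.61340145 0.06239103]
rim n 596 centre [0.56173408 0.05272874] rad 0.039653049840321114 [0.51505951 0.0116477 ] [0.60291782 0.09458755]
```

View pics/w5.png

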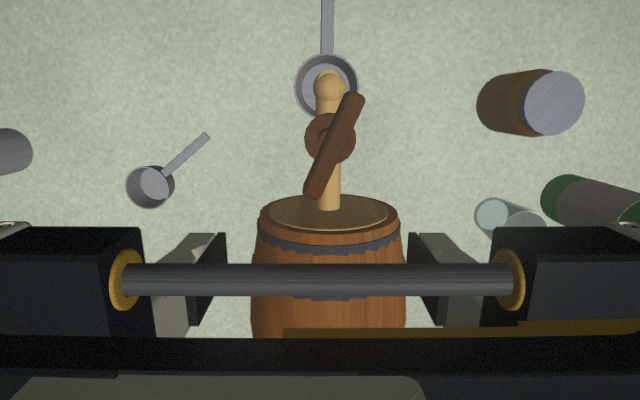

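The cup rim surrounds the spout knob at (329,87), and the cask and tube are symmetric about column 329, so the spout's yaw is about the tool's 9.1°. The key bar is at (333,145). To keep joint 6 in range I'll turn the tool half round, and measure from this frame in the meantime.

Call:
step_arm(increments=[{"tx":-3,"ty":0.5,"tz":0,"ax":0,"ay":0,"az":8.5,"claw":1},{"tx":-3,"ty":0.5,"tz":0,"ax":0,"ay":0,"az":8.5,"claw":1},{"tx":-3,"ty":0.5,"tz":0,"ax":0,"ay":0,"az":8.5,"claw":1},{"tx":-3,"ty":0.5,"tz":0,"ax":0,"ay":0,"az":8.5,"claw":1},{"tx":-3,"ty":0.5,"tz":0,"ax":0,"ay":0,"az":8.5,"claw":1},{"tx":-3,"ty":0.5,"tz":0,"ax":0,"ay":0,"az":8.5,"claw":1},{"tx":-3,"ty":0.5,"tz":0,"ax":0,"ay":0,"az":8.5,"claw":1},{"tx":-3,"ty":0.5,"tz":0,"ax":0,"ay":0,"az":8.5,"claw":1},{"tx":-3,"ty":0.5,"tz":0,"ax":0,"ay":0,"az":8.5,"claw":1},{"tx":-3,"ty":0.5,"tz":0,"ax":0,"ay":0,"az":8.5,"claw":1},{"tx":-3,"ty":0.5,"tz":0,"ax":0,"ay":0,"az":8.5,"claw":1},{"tx":-3,"ty":0.5,"tz":0,"ax":0,"ay":0,"az":8.5,"claw":1}])

```text
time_s: 11.4
tcp_pos: [0.6158, 0.0633, 0.3758]
eef_rot: [-179.7, -0.4, -68.5]
contact_force: [-0.6, 0.1, -0.6]
gripper_width: 0.0877
```

Call:
step_arm(increments=[{"tx":0,"ty":0,"tz":-10,"ax":0,"ay":0,"az":8.5,"claw":1},{"tx":0,"ty":0,"tz":-10,"ax":0,"ay":0,"az":8.5,"claw":1},{"tx":0,"ty":0,"tz":-10,"ax":0,"ay":0,"az":8.5,"claw":1},{"tx":0,"ty":0,"tz":-10,"ax":0,"ay":0,"az":8.5,"claw":1},{"tx":0,"ty":0,"tz":-10,"ax":0,"ay":0,"az":8.5,"claw":1},{"tx":0,"ty":0,"tz":-10,"ax":0,"ay":0,"az":8.5,"claw":1},{"tx":0,"ty":0,"tz":0,"ax":0,"ay":0,"az":3,"claw":1},{"tx":0,"ty":0,"tz":0,"ax":0,"ay":0,"az":0,"claw":1}])

```text
time_s: 12.2
tcp_pos: [0.6161, 0.0633, 0.3153]
eef_rot: [-179.8, -0.5, -14.8]
contact_force: [-0.6, 0.1, -0.5]
gripper_width: 0.0879
```

```bash
python3 - <<'E'
from h import *
d=dict(np.load('w5.npz'));P=cloud(d);im=d['image'];Z=P[...,2]
hsv=cv2.cvtColor(im,cv2.COLOR_BGR2HSV);roi=np.zeros((400,640),bool);roi[66:215,300:360]=1
tan=roi&(hsv[...,2]>110)&(hsv[...,1]>70)&(hsv[...,0]<25)
out=[]
for v in list(range(72,98,2))+list(range(178,208,3)):
    x=np.nonzero(tan[v])[0]
    a=onz(d,[((x.min()+x.max())/2,v)],.118 if v>150 else .122)[0];out.append((v,x.min(),x.max(),a[0],a[1]))
out=np.array(out);print(out.round(4))
# bar top only
roi[:]=0;roi[85:205,295:370]=1
hm=roi&(abs(Z-.2395)<.004);yy,xx=np.nonzero(hm);q=onz(d,np.c_[xx,yy],.2395)[:,:2]
print('bar',cv2.minAreaRect(q.astype(np.float32)*1000),len(q))
s=r.get_state();print(s['tcp_pos'],s['eef_rot'],s['joints'][5],s['time_s'])
E
```

```text
[[7.200e+01 3.220e+02 3.360e+02 5.512e-01 5.290e-02]
 [7.400e+01 3.200e+02 3.380e+02 5.532e-01 5.320e-02]
 [7.600e+01 3.180e+02 3.400e+02 5.552e-01 5.350e-02]
 [7.800e+01 3.180e+02 3.420e+02 5.570e-01 5.490e-02]
 [8.000e+01 3.170e+02 3.430e+02 5.590e-01 5.530e-02]
 [8.200e+01 3.170e+02 3.430e+02 5.610e-01 5.560e-02]
 [8.400e+01 3.170e+02 3.440e+02 5.629e-01 5.650e-02]
 [8.600e+01 3.170e+02 3.440e+02 5.649e-01 5.680e-02]
 [8.800e+01 3.170e+02 3.440e+02 5.669e-01 5.710e-02]
 [9.000e+01 3.170e+02 3.440e+02 5.689e-01 5.750e-02]
 [9.200e+01 3.170e+02 3.430e+02 5.710e-01 5.730e-02]
 [9.400e+01 3.180e+02 3.420e+02 5.731e-01 5.770e-02]
 [9.600e+01 3.190e+02 3.410e+02 5.751e-01 5.800e-02]
 [1.780e+02 3.300e+02 3.400e+02 6.632e-01 7.890e-02]
 [1.810e+02 3.280e+02 3.390e+02 6.669e-01 7.780e-02]
 [1.840e+02 3.270e+02 3.390e+02 6.705e-01 7.780e-02]
 [1.870e+02 3.250e+02 3.390e+02 6.741e-01 7.730e-02]
 [1.900e+02 3.240e+02 3.390e+02 6.777e-01 7.730e-02]
 [1.930e+02 3.230e+02 3.390e+02 6.813e-01 7.730e-02]
 [1.960e+02 3.210e+02 3.390e+02 6.850e-01 7.680e-02]
 [1.990e+02 3.190e+02 3.390e+02 6.888e-01 7.630e-02]
 [2.020e+02 3.190e+02 3.390e+02 6.923e-01 7.690e-02]
 [2.050e+02 3.190e+02 3.390e+02 6.959e-01 7.750e-02]]
bar ((615.2779541015625, 62.68216323852539), (15.803174018859863, 88.9537582397461), 74.97158813476562) 2302
[0.61606609 0.0633247  0.31533897] [-179.78702297   -0.48190665  -14.82613864] 51.14768011609428 12.2
```

Call:
step_arm(increments=[{"tx":-0.5,"ty":-0.4,"tz":-30,"ax":0,"ay":0,"az":-0.3,"claw":0.2},{"tx":0,"ty":0,"tz":-30,"ax":0,"ay":0,"az":0,"claw":0},{"tx":0,"ty":0,"tz":-20,"ax":0,"ay":0,"az":0,"claw":0},{"tx":0,"ty":0,"tz":-9,"ax":0,"ay":0,"az":0,"claw":-0.3},{"tx":0,"ty":0,"tz":0,"ax":0,"ay":0,"az":0,"claw":-1},{"tx":0,"ty":0,"tz":0,"ax":0,"ay":0,"az":0,"claw":-1},{"tx":0,"ty":0,"tz":0,"ax":0,"ay":0,"az":0,"claw":-1},{"tx":0,"ty":0,"tz":0,"ax":0,"ay":0,"az":0,"claw":-1},{"tx":0,"ty":0,"tz":0,"ax":0,"ay":0,"az":0,"claw":-1},{"tx":0,"ty":0,"tz":0,"ax":0,"ay":0,"az":0,"claw":-1},{"tx":0,"ty":0,"tz":0,"ax":0,"ay":0,"az":0,"claw":-1}], newtons=60)

```text
time_s: 13.3
tcp_pos: [0.617, 0.0633, 0.2259]
eef_rot: [-179.8, -0.5, -15.2]
contact_force: [-0.6, 1.3, 4.5]
gripper_width: 0.0211
```

```bash
python3 - <<'E'
from h import *
s=r.get_state();print(s['tcp_pos'],s['eef_rot'],s['contact_force'],s['moment'],s['gripper_width'],s['joints'],s['time_s'])
d=dict(np.load('w5.npz'));im=d['image'].astype(int)
bl=im[...,0]-im[...,1]; bg=bl[5:50,380:460].mean()
m=np.zeros((400,640),np.uint8);m[45:125,280:375]=(bl>bg+7)[45:125,280:375]
n,lab,st,ce=cv2.connectedComponentsWithStats(m);i=1+st[1:,4].argmax();print(st[i])
pts=[]
for v in range(66,112,3):
    x=np.nonzero(lab[v]==i)[0]
    if len(x): pts+=[(x.min()-.5,v),(x.max()+.5,v)];print(v,x.min(),x.max(),end=';')
q=onz(d,pts,.045)[:,:2];f=np.c_[2*q,np.ones(len(q))];p=np.linalg.lstsq(f,(q**2).sum(1),rcond=None)[0];print('\nrim',p[:2],np.sqrt(p[2]+p[0]**2+p[1]**2))
E
```

```text
[0.61701808 0.06332545 0.22585738] [-179.8029597    -0.46885714  -15.1711605 ] [-0.61521076  1.34898031  4.50893681] [ 0.51283879  0.52662104 -0.06467738] 0.021064026571877382 [ 23.95941517  15.89560676  -8.70506273   0.15794167 -64.91136595
  50.80386922] 13.3
[ 293   45   67   80 2149]
66 300 352;69 298 354;72 297 355;75 296 356;78 295 358;81 294 358;84 294 358;87 293 358;90 294 358;93 294 358;96 295 345;99 296 345;102 297 343;105 299 342;108 301 339;111 304 340;
rim [0.55875846 0.05103755] 0.040317415850172775
```

Call:
step_arm(increments=[{"tx":0,"ty":0,"tz":0,"ax":0,"ay":0,"az":0,"claw":-1},{"tx":0,"ty":0,"tz":0,"ax":0,"ay":0,"az":0,"claw":-1},{"tx":0,"ty":0,"tz":0,"ax":0,"ay":0,"az":0,"claw":-1},{"tx":0,"ty":0,"tz":0,"ax":0,"ay":0,"az":0,"claw":-1}])

```text
time_s: 13.7
tcp_pos: [0.617, 0.0633, 0.2258]
eef_rot: [-179.8, -0.5, -15.2]
contact_force: [-0.8, 2.3, 5.5]
gripper_width: 0.0211
```

```bash
cat > st.py <<'E'
from plant import r
import numpy as np; np.set_printoptions(precision=4,suppress=True)
s=r.get_state();print(s['tcp_pos'],s['eef_rot'],s['contact_force'],s['moment'],s['gripper_width'],s['joints'],s['time_s'])
E
python3 st.py
```

```text
[0.617  0.0633 0.2258] [-179.8062   -0.4711  -15.1712] [-0.813   2.2853  5.4854] [ 0.5363  0.5356 -0.0355] 0.02113921463056889 [ 23.9598  15.8965  -8.7074   0.1623 -64.9084  50.8016] 13.7
```

The jaws stopped at 21 mm rather than 16, with an upward force, so the fingertips probably meet the stem below the bar. I'll re-grip 7 mm higher.

Call:
step_arm(increments=[{"tx":0,"ty":0,"tz":0,"ax":0,"ay":0,"az":0,"claw":-0.2},{"tx":0,"ty":0,"tz":0,"ax":0,"ay":0,"az":0,"claw":-0.2},{"tx":-0.5,"ty":0,"tz":7,"ax":0,"ay":0,"az":0,"claw":-0.3},{"tx":0,"ty":0,"tz":0,"ax":0,"ay":0,"az":0,"claw":-1},{"tx":0,"ty":0,"tz":0,"ax":0,"ay":0,"az":0,"claw":-1},{"tx":0,"ty":0,"tz":0,"ax":0,"ay":0,"az":0,"claw":-1},{"tx":0,"ty":0,"tz":0,"ax":0,"ay":0,"az":0,"claw":-1},{"tx":0,"ty":0,"tz":0,"ax":0,"ay":0,"az":0,"claw":-1},{"tx":0,"ty":0,"tz":0,"ax":0,"ay":0,"az":0,"claw":-1}])

```text
time_s: 14.6
tcp_pos: [0.6162, 0.0634, 0.2321]
eef_rot: [-179.8, -0.4, -15.2]
contact_force: [0.3, 2.2, -0.3]
gripper_width: 0.0154
```

```bash
python3 st.py
```

```text
[0.6162 0.0634 0.2321] [-179.8271   -0.4082  -15.1749] [ 0.2848  2.2308 -0.3355] [0.8592 0.2038 0.0093] 0.015400300800119261 [ 23.9834  15.6116  -8.2486   0.1357 -65.7141  50.787 ] 14.6
```

The bar is now gripped, with the jaws at 15.4 mm. Next I'll press and start turning gently to learn the stiffness.

Call:
step_arm(increments=[{"tx":0,"ty":0,"tz":-2,"ax":0,"ay":0,"az":0,"claw":-1},{"tx":0,"ty":0,"tz":-1,"ax":0,"ay":0,"az":-2,"claw":-1},{"tx":0,"ty":0,"tz":0,"ax":0,"ay":0,"az":-2,"claw":-1}])

```text
time_s: 14.9
tcp_pos: [0.6164, 0.0633, 0.2316]
eef_rot: [-179.8, -0.5, -19.2]
contact_force: [-6.0, 3.0, 14.2]
gripper_width: 0.0157
```

```bash
python3 st.py
```

```text
[0.6164 0.0633 0.2316] [-179.789    -0.5212  -19.2013] [-5.9502  3.0028 14.2499] [1.2547 2.4272 0.1777] 0.01573681433949405 [ 24.0164  15.5785  -8.3913   0.2232 -65.506   46.6916] 14.9
```

Call:
step_arm(increments=[{"tx":0,"ty":0,"tz":-1,"ax":0,"ay":0,"az":-3,"claw":-1},{"tx":0,"ty":0,"tz":-0.5,"ax":0,"ay":0,"az":-3,"claw":-1},{"tx":0,"ty":0,"tz":-0.5,"ax":0,"ay":0,"az":-3,"claw":-1}])

```text
time_s: 15.2
tcp_pos: [0.6164, 0.0633, 0.2304]
eef_rot: [-179.8, -0.5, -28.2]
contact_force: [-8.6, 4.0, 20.5]
gripper_width: 0.0159
```

```bash
python3 st.py
```

```text
[0.6164 0.0633 0.2304] [-179.7514   -0.545   -28.2348] [-8.5922  3.9655 20.523 ] [1.4797 3.4233 0.1336] 0.015903030340121915 [ 24.0601  15.6131  -8.5379   0.3072 -65.3193  37.5792] 15.2
```

Call:
step_arm(increments=[{"tx":-0.5,"ty":0.2,"tz":-0.5,"ax":0,"ay":0,"az":-3,"claw":-1},{"tx":-0.5,"ty":0,"tz":-0.5,"ax":0,"ay":0,"az":-3,"claw":-1},{"tx":0,"ty":0,"tz":-0.5,"ax":0,"ay":0,"az":-3,"claw":-1},{"tx":0,"ty":0,"tz":-0.5,"ax":0,"ay":0,"az":-3,"claw":-1}])

```text
time_s: 15.6
tcp_pos: [0.6162, 0.0634, 0.2286]
eef_rot: [-179.7, -0.6, -40.2]
contact_force: [-6.3, 2.5, 17.2]
gripper_width: 0.0155
```

```bash
python3 st.py
```

```text
[0.6162 0.0634 0.2286] [-179.6702   -0.5881  -40.2368] [-6.3091  2.4546 17.2195] [1.0436 2.3477 0.158 ] 0.015483921560308537 [ 24.1457  15.6293  -8.8119   0.4277 -65.0078  25.4403] 15.6
```

Call:
step_arm(increments=[{"tx":-0.5,"ty":0,"tz":-1,"ax":0,"ay":0,"az":-3,"claw":-1},{"tx":0,"ty":0,"tz":-0.6,"ax":0,"ay":0,"az":-3,"claw":-1},{"tx":0,"ty":0,"tz":-0.6,"ax":0,"ay":0,"az":-3,"claw":-1},{"tx":0,"ty":0,"tz":-0.6,"ax":0,"ay":0,"az":-3,"claw":-1}])

```text
time_s: 16.0
tcp_pos: [0.6161, 0.0634, 0.2262]
eef_rot: [-179.6, -0.6, -52.2]
contact_force: [-4.5, 3.4, 19.4]
gripper_width: 0.0158
```

```bash
python3 st.py
```

```text
[0.6161 0.0634 0.2262] [-179.5915   -0.5754  -52.2344] [-4.5425  3.4127 19.4229] [1.0842 2.1827 0.2108] 0.01577748229209921 [ 24.1984  15.7132  -9.0583   0.5127 -64.6973  13.3522] 16.0
```

Call:
step_arm(increments=[{"tx":0,"ty":0,"tz":-0.8,"ax":0,"ay":0,"az":-3,"claw":-1},{"tx":0,"ty":0,"tz":-0.6,"ax":0,"ay":0,"az":-3,"claw":-1},{"tx":0,"ty":0,"tz":-0.6,"ax":0,"ay":0,"az":-3,"claw":-1},{"tx":0,"ty":0,"tz":-0.6,"ax":0,"ay":0,"az":-3,"claw":-1}])

```text
time_s: 16.4
tcp_pos: [0.6162, 0.0634, 0.2245]
eef_rot: [-179.5, -0.5, -64.2]
contact_force: [-8.9, 3.7, 28.4]
gripper_width: 0.0159
```

```bash
python3 st.py
```

```text
[0.6162 0.0634 0.2245] [-179.533    -0.5409  -64.2074] [-8.8955  3.7395 28.4227] [1.3024 3.6102 0.2195] 0.01585723186606639 [ 24.2352  15.8072  -9.1883   0.5849 -64.5241   1.3103] 16.4
```

Call:
step_arm(increments=[{"tx":-0.5,"ty":0,"tz":1,"ax":0,"ay":0,"az":-3,"claw":-1},{"tx":-0.5,"ty":0,"tz":0,"ax":0,"ay":0,"az":-3,"claw":-1},{"tx":0,"ty":0,"tz":0,"ax":0,"ay":0,"az":-3,"claw":-1},{"tx":0,"ty":0,"tz":0,"ax":0,"ay":0,"az":-3,"claw":-1},{"tx":0,"ty":0,"tz":0,"ax":0,"ay":0,"az":-3,"claw":-1},{"tx":0,"ty":0,"tz":0,"ax":0,"ay":0,"az":-1.7,"claw":-1},{"tx":0,"ty":0,"tz":0,"ax":0,"ay":0,"az":0,"claw":-1}])

```text
time_s: 17.1
tcp_pos: [0.6158, 0.0636, 0.2246]
eef_rot: [-179.5, -0.4, -80.9]
contact_force: [-2.1, 3.1, 18.1]
gripper_width: 0.0157
```

```bash
python3 st.py
```

```text
[0.6158 0.0636 0.2246] [-179.4578   -0.4264  -80.8711] [-2.0898  3.113  18.1484] [ 0.9748  1.042  -0.0074] 0.0157354115430178 [ 24.2789  15.8055  -9.1861   0.6124 -64.5977 -15.4087] 17.1
```

The height holds at 0.2246 under 18 N, so the key is home. I'll relieve the push, open, rise, and turn to the w5 viewpoint.

Call:
step_arm(increments=[{"tx":0,"ty":0,"tz":1.5,"ax":0,"ay":0,"az":0,"claw":-1},{"tx":0,"ty":0,"tz":1.2,"ax":0,"ay":0,"az":0,"claw":-1},{"tx":0,"ty":0,"tz":0,"ax":0,"ay":0,"az":0,"claw":-0.3},{"tx":0,"ty":0,"tz":0,"ax":0,"ay":0,"az":0,"claw":-0.3},{"tx":0,"ty":0,"tz":0,"ax":0,"ay":0,"az":0,"claw":-0.3},{"tx":0,"ty":0,"tz":0,"ax":0,"ay":0,"az":0,"claw":-0.3},{"tx":0,"ty":0,"tz":10,"ax":0,"ay":0,"az":0,"claw":-0.3},{"tx":0,"ty":0,"tz":35,"ax":0,"ay":0,"az":0,"claw":-0.3},{"tx":0,"ty":0,"tz":45,"ax":0,"ay":0,"az":0,"claw":-0.3},{"tx":0,"ty":0,"tz":45,"ax":0,"ay":0,"az":-4,"claw":1},{"tx":0,"ty":0,"tz":11,"ax":0,"ay":0,"az":-8,"claw":1}])

```text
time_s: 18.2
tcp_pos: [0.6149, 0.0629, 0.3754]
eef_rot: [-179.4, -0.3, -93.1]
contact_force: [0.5, 0.4, -0.4]
gripper_width: 0.0415
```

Call:
step_arm(increments=[{"tx":4,"ty":-0.6,"tz":0,"ax":0,"ay":0,"az":-8,"claw":1},{"tx":4,"ty":-0.6,"tz":0,"ax":0,"ay":0,"az":-8,"claw":1},{"tx":4,"ty":-0.6,"tz":0,"ax":0,"ay":0,"az":-8,"claw":1},{"tx":4,"ty":-0.6,"tz":0,"ax":0,"ay":0,"az":-8,"claw":1},{"tx":4,"ty":-0.6,"tz":0,"ax":0,"ay":0,"az":-8,"claw":1},{"tx":4,"ty":-0.6,"tz":0,"ax":0,"ay":0,"az":-8,"claw":1},{"tx":4,"ty":-0.6,"tz":0,"ax":0,"ay":0,"az":-8,"claw":1},{"tx":4,"ty":-0.6,"tz":0,"ax":0,"ay":0,"az":-8,"claw":1},{"tx":4,"ty":-0.6,"tz":0,"ax":0,"ay":0,"az":-8,"claw":1},{"tx":1,"ty":0,"tz":0,"ax":0,"ay":0,"az":-6,"claw":1},{"tx":0,"ty":0,"tz":0,"ax":0,"ay":0,"az":0,"claw":1}])

```text
time_s: 19.3
tcp_pos: [0.6505, 0.0576, 0.3688]
eef_rot: [-179.8, -0.5, -171.0]
contact_force: [0.5, -1.0, -0.3]
gripper_width: 0.088
```

```bash
sed -i 's/near&(Z>.205)&(Z<.26)/near\&(abs(Z-np.median(Z[near\&(Z>.22)\&(Z<.26)]))<.005)/' tap.py; python3 tap.py w6; python3 - <<'E'
from h import *
d=dict(np.load('w6.npz'));P=cloud(d);Z=P[...,2]
near=(np.hypot(P[...,0]-.616,P[...,1]-.063)<.03)&(np.arange(400)[:,None]<222)
c=near&(Z>.15)&(Z<.19);print('collar z',np.percentile(Z[c],[10,50,90]),c.sum())
E
```

```text
[0.65039975 0.05761889 0.3689373 ] [-179.83067964   -0.47248247 -170.77140779] [ 1.56464772  0.63020111 -0.34380478] 0.08769758942610022 19.35
bar z 0.23196843923674393 n 2279 rect (615.1597900390625, 62.708160400390625) (15.781000137329102, 88.94947814941406) 9.086734771728516 pca yaw -80.67970325246503 [0.6152651  0.06294814]
rim n 694 centre [0.56181622 0.05297028] rad 0.03995511221257079 [0.51504039 0.0116973 ] [0.60345953 0.09479905]
collar z [0.16419307 0.16533172 0.166524  ] 887
```

View pics/w6.png

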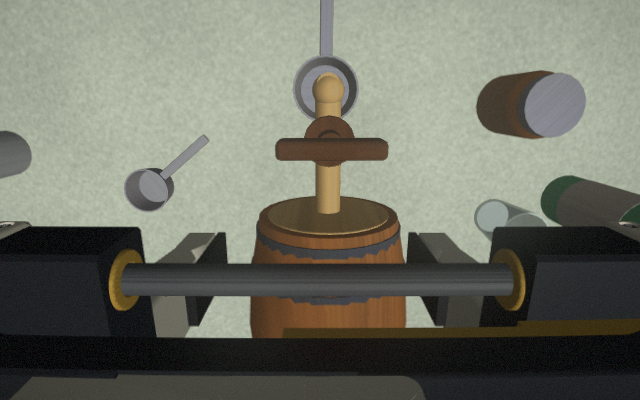

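The bar lies across the tube, from (276,149) to (388,149). The collar top reads 0.1653 against 0.165 for home, and the bar top 0.232. As a last measurement I'll take the tube's direction and the spout-to-cup offset.

```bash
python3 - <<'E'
from h import *
d=dict(np.load('w6.npz'));P=cloud(d);im=d['image'];Z=P[...,2]
m=np.zeros((400,640),bool);m[66:205,300:360]=1
c=[]
for x0 in np.r_[np.arange(.552,.576,.004),np.arange(.642,.69,.004)]:
    s=P[m&(Z>.12)&(Z<.145)&(abs(P[...,0]-x0)<.003)]
    if len(s)>10:c.append((x0,(s[:,1].min()+s[:,1].max())/2,np.ptp(s[:,1])))
c=np.array(c);print(c.round(4))
k=c[(c[:,2]>.022)];f=np.polyfit(k[:,0],k[:,1],1);print('tube yaw',np.degrees(np.arctan(f[0])),'y at .561',np.polyval(f,.561),'y at .6152',np.polyval(f,.6152))
# cask head ellipse symmetry: cask circle fit
C=[]
mm=np.zeros((400,640),bool);mm[200:262,230:420]=1
q=P[mm&(Z>.16)&(Z<.25)]
print('cask head/top pts mean y',q.mean(0))
E
```

```text
[[0.552  0.0551 0.023 ]
 [0.556  0.0551 0.0287]
 [0.56   0.0542 0.0316]
 [0.564  0.0548 0.0336]
 [0.568  0.0545 0.0331]
 [0.572  0.0547 0.0324]
 [0.646  0.0674 0.0273]
 [0.65   0.068  0.0274]
 [0.654  0.0691 0.0267]
 [0.658  0.0697 0.0267]
 [0.662  0.0705 0.0268]
 [0.666  0.0707 0.0278]
 [0.67   0.0717 0.0269]
 [0.674  0.0725 0.0273]
 [0.678  0.0731 0.0271]
 [0.682  0.0739 0.0275]
 [0.686  0.0745 0.0273]]
tube yaw 8.874917571584373 y at .561 0.05458566234862087 y at .6152 0.06304884848178624
cask head/top pts mean y [0.70928583 0.07720211 0.18832622]
```

```bash
python3 -c "
from plant import r
print(r.close_job())"
```

```text
the job is handed in; nothing more can be done
None
```

I set the middle-sized pan upright under the spout and let go of it. Then I turned the key about 66° clockwise under roughly 14–28 N of downward force, released it, and handed the job in at about 19.4 s with the gripper well clear.

**Last checks:**
- **Pan:** the cup centre came out at about (0.562, 0.053) and the spout at (0.561, 0.0545), an offset of about 1.5 mm. An earlier reading of the spout suggested about 3 mm; I left the pan as it was.
- **Key angle:** the bar is square to a tube direction of 9.1°. The tube itself measured 8.9° overall, and 9–10° on its rear part alone, so the handle is square to about 1°.
- **Collar:** its top is at 0.165 m and the bar top at 0.232 m, both matching fully home.
- **Other things on the table:** I saw none of them moved, but I did not re-measure them all at the end.

**One thing that went wrong:** the first grip on the key stopped at 21 mm, probably on its stem, with about 5 N. I opened and re-gripped 7 mm higher before turning.

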